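Stand a dip-meter reel stand on its kickstand and hold it

ROBOT

A 7-joint arm with a two-finger parallel gripper is mounted at the origin on the work surface. World frame = base frame: x ahead of the robot, y to its left, z up, the work surface at z = 0. Lengths are in m, angles in rad, forces in N, time in s.
With the tool pointing down it reaches from about 0.425 to 0.875 m from the base axis. Payload 4.7 kg.
Tool frame: the origin (TCP) lies between the finger pads, 19 mm behind the fingertips; this is the grasp point; z points along the fingers, y is the line along which they close (so a half turn about z gives the same grasp; the last joint's range is limited). The gripper opens to 87 mm and grips with 3 to 60 N. Pads are 19 mm wide; open, the fingers measure 117 mm over their backs; the gripper's body (75 mm by 190 mm) begins 51 mm behind the grasp point.
Start: joints at [-1.275, 0.321, -0.07, 1.45, 0.023, 1.371, -0.057], TCP at [0.181, 0.624, 0.241] pointing down, gripper open.
Joint ranges: [-2.86, 2.86], [-0.3, 2.09], [-1.38, 1.24], [0.06, 2.45], [-1.56, 4.7], [0.09, 2.05], [-2.69, 2.69]. Speed limits (rad/s): [2.57, 2.57, 3.14, 3.14, 3.14, 3.14, 3.14].

INTERFACE

Orientations are given as a unit quaternion [x, y, z, w].
In Python, from bench import env, grab_frame gives the robot as it stands. The module is installed in compiled form; this text tells all that it offers.
- The arm moves only by the tool arm_command, never from a script. Its argument "plan" is a list of rows, each a list of 7 numbers: the turn, a rotation vector about the tool's x, y, z in degrees, then the shift along the tool's x, y, z in m, then the finger opening in m, from 0 to 0.087. In form: [[ax, ay, az, tx, ty, tz, hand], ...]. A call has 1 to 8 rows; each row is the pose to reach, as a shift and turn from the pose commanded when the call began, along the tool's axes at that moment; what a row does not reach only later rows make up. A row lasts 1/8 s, in which the tool goes at most 62.5 mm and 10.7 degrees, less where a joint would pass 70% of its speed; a pose out of reach is approached as far as the arm can. A call with a gripper value outside its range is refused whole. The fingers move at their own pace and stop on an object; the grip force is fixed at half the most. Time passes only in rows, so rows that repeat a pose let the fingers close. It gives the time, the measured TCP pose, the force, the opening and the grip force at its end, in the units of the state.
- env.get_obs(): the state, without advancing time (a new reading comes with each control period).
- grab_frame(name): name is "scene" or "top" or "wrist"; returns a dict with "img" (480x640x3 uint8, blue, green, red), "z_map" (480x640 float32, m along the optical axis (not along the pixel's ray), 0 where there is no reading), "mtx" (3x3 intrinsics, pixels), "T" (4x4, takes a point from camera to world coordinates); the wrist camera has in their place "tool_from_camera" (4x4, takes a point from camera to tool coordinates, whose origin is the TCP and whose axes are the flange's). Camera axes: x right, y down, z forward; pixel columns grow to the right and rows downward; lengths in m; the calibration is good to about 2 mm. A picture is of the moment at which its call begins: read the wrist's pose just before it.
- env.sign_off(): hands the job in; it is judged then, once.
The state is a dict: "time": time; "q": joint angles; "joint_velocities": joint speeds; "joint_torque": joint torques, N m; "position": TCP position; "orientation": TCP orientation; "wrist_force": force on the tool from outside, world axes, zero at the start; "moment": the same for the moment, N m; "grip_width": finger opening in m; "finger_force": force on a finger pad.
Only numpy, scipy, OpenCV 4.12 (cv2) and the standard library are available. Lean on these libraries where they do the work, as an engineer would, in place of code of your own. Each camera call takes 0.05 s, during which the arm holds its last target. There are 200 camera calls.

TASK

Two tape-reel stands lie face down on the bench: one still has its drum fitted, the other has been stripped to its bare hub. While the bare-hub stand is still lying, flip its kickstand down over centre until it snaps against its stop; then stand the frame up on its rubber shoes by the grip sleeve of its carrying handle and finish still gripping that handle firmly, holding the frame upright and still so that I can push the spare drum onto the hub without tipping it. Leave the stand that has its drum, the spare drum and the sample tins where they are.

Things in the scene. Friction and masses are not known exactly. Their poses are not given: they have to be found in the camera images.
- bare_stand: the stand to work on: open loop of 16 mm tube, 250 mm long, 156 wide, about 0.8 kg, a bare bearing hub in its middle. It lies on its front. Its x runs from shoes to handle (level lying, up standing), y across, z out of its rear (up while lying). Origin: on its front face at mid-length, so on the bench while lying. Lying, its tubes reach 20 mm above the bench and the hub (56 mm wide) 23 mm
- stand_grip (a point): middle of the bare stand's grip sleeve, a round grey bar on the handle, 24 mm thick, 80 mm long along the stand's y, at x = 113, y = 0, z = 12 mm of the stand: 12 mm above the bench while lying, 238 mm when standing. Inside the loop 60 mm next to it are open, room for a finger
- stand_soles (a point): middle of the soles of the bare stand's two rubber shoes, at x = -125, y = 0, z = 12 mm of the stand: 12 mm above the bench while lying, at bench height when standing. The shoes (y = +-70 mm, 30 wide, 24 deep) reach from z = 0 to 24 mm; as the stand is raised it pivots on their front lower edge, x = -125, z = 0 mm
- stand_hub (a point): centre of the bare stand's hub, x = 10, y = 0, z = 12 mm of the stand
- kickstand_pivot (a point): pivot of the bare stand's kickstand, at x = -30, y = -52, z = 34 mm of the stand. The kickstand is a straight round rod, 10 mm thick, 115 mm from pivot to foot centre. Folded it points along the stand's +y, its underside 9 mm above the tubes. At angle a it points along cos(a) y + sin(a) (-0.743 x + 0.669 z) of the stand
- kickstand (a joint): angle of the kickstand, rad: 0 folded, 1.75 down at its stop. With the stand lying, the foot swings towards the shoes and rises to 110 mm. A spring resists with 1 to 2 N at the foot up to 0.85 rad (dead centre), then snaps it to the stop by itself; it stays at whichever stop it is at. With the stand upright the foot meets the bench 110 mm behind the soles
- kickstand_foot (a point): centre of the kickstand's 18 mm round rubber foot; 34 mm above the bench while folded and lying
- reel_stand: the other stand, of the same make, kickstand folded, lying on the grey drum fitted to it (180 mm across, 46 high), about 1 kg, 95 mm high over all. Origin under its mid-length, at bench height; x from shoes to handle. To be left alone
- spare_drum: loose empty drum, 180 mm across and 46 mm high, lying flat; origin at the centre of its underside. To be left alone
- tin_a: open steel sample tin, 56 mm across, 48 mm high; origin at the centre of its underside. To be left alone
- tin_b: a second such tin. To be left alone

How it is judged:
By the outcome, as a careful person would: the job done as asked, in the order asked, and still so for the second after the job is handed in, while the arm keeps its last pose, push and grip.
It also fails if it takes over 67 s, if anything falls off the work surface, if the arm or the gripper's body presses on something with over 40 N, if the wrist force passes 120 N, or if a joint passes its speed limit or range.

## Working session

There is one attempt and no reset: what is moved stays moved. The work goes in short steps, Python scripts to look and compute and a tool call to move; the robot and the scene stay as the last step left them, time stands still between calls to the robot, and variables do not carry over. Pictures are saved under pics/ and viewed, at most 13 in all, crops included, and the job is handed in when it is done.

Besides the shell and the picture viewer there is one more tool, called after ">>>" in YAML: its name, and indented under it one key for each argument. arm_command: Moves the arm, as the interface text tells. Its arguments: {"type":"object","properties":{"plan":{"type":"array","items":{"type":"array","items":{"type":"number"}}}},"required":["plan"]}

```bash
mkdir -p pics; ls; python3 - <<'E'
from bench import env, grab_frame
import cv2,numpy as np
o=env.get_obs()
for k,v in o.items(): print(k,np.round(v,3))
for n in ("top","scene"):
    f=grab_frame(n); cv2.imwrite(f"pics/{n}0.png",f["img"]); np.savez(f"{n}0.npz",**f)
    print(n,f["mtx"].tolist(),np.round(f["T"],3).tolist())
f=grab_frame("wrist");print(np.round(f["tool_from_camera"],3).tolist())
E
```

```text
pics
time 0.0
q [-1.275  0.322 -0.07   1.452  0.023  1.371 -0.057]
joint_velocities [ 0.001  0.001  0.002 -0.    -0.    -0.001  0.002]
joint_torque [ 0.0000e+00 -4.9130e+01 -4.0400e-01 -3.1254e+01 -6.4000e-02  4.3000e-02
  0.0000e+00]
position [0.181 0.624 0.24 ]
orientation [ 0.14   0.99  -0.001 -0.   ]
wrist_force [-0.44  -0.018 -0.019]
moment [-0.04   0.026 -0.049]
finger_force 0.0
grip_width 0.087
top [[609.0808596182405, 0.0, 313.6533443879322], [0.0, 609.0808596182405, 234.140043234441], [0.0, 0.0, 1.0]] [[0.025, -0.987, 0.161, 0.356], [-1.0, -0.027, -0.008, -0.004], [0.013, -0.161, -0.987, 1.478], [0.0, 0.0, 0.0, 1.0]]
scene [[454.10984394166326, 0.0, 319.27463300968395], [0.0, 454.10984394166326, 241.5918658250389], [0.0, 0.0, 1.0]] [[-0.305, 0.804, -0.511, 1.144], [0.952, 0.253, -0.17, 0.138], [-0.008, -0.539, -0.842, 0.939], [0.0, 0.0, 0.0, 1.0]]
[[0.0, -0.97, -0.244, 0.066], [1.0, 0.0, -0.001, -0.001], [0.001, -0.244, 0.97, -0.143], [0.0, 0.0, 0.0, 1.0]]
```

View pics/top0.png

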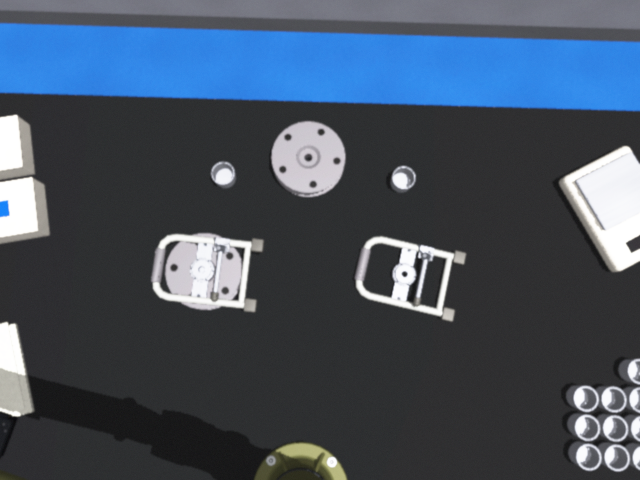

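View pics/scene0.png

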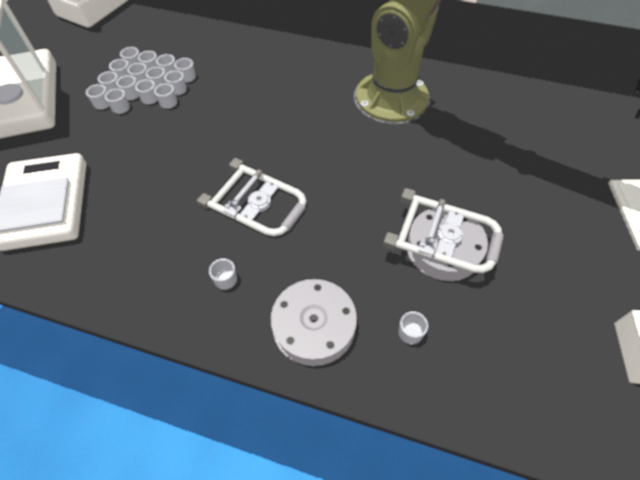

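The top view shows the bare stand at right: grip near (362,265), shoes at (459,257) and (447,315), hub at (404,274), kickstand from (425,250) to its foot at (418,303). The scene view agrees, with the bare stand at left and its grip at (293,216).

```bash
cat > h.py <<'E'
import numpy as np, cv2
from scipy.spatial.transform import Rotation as R
def ray(uv,K,T,z):
    d=T[:3,:3]@np.linalg.solve(K,[uv[0],uv[1],1.]); c=T[:3,3]
    return c+d*(z-c[2])/d[2]
def topw(name='top0.npz'):
    f=dict(np.load(name)); return f
E
python3 - <<'E'
from h import *
f=topw(); K,T=f['mtx'],f['T']
for n,uv,z in [('shoe+x',(459.5,257.5),.024),('shoe-x',(447.5,315),.024),('hub',(404,274),.023),('grip',(361.5,264.5),.018),('foot',(418,303),.04)]:
    print(n,ray(uv,K,T,z).round(4))
hsv=cv2.cvtColor(f['img'],cv2.COLOR_BGR2HSV)
roi=(slice(225,335),slice(345,475))
m=np.zeros(f['img'].shape[:2],np.uint8); m[roi]=(hsv[roi][...,2]>60)*255
n,l,s,c=cv2.connectedComponentsWithStats(m); print(s,c)
v,u=np.nonzero(l==1+np.argmax(s[1:,4]))
print(cv2.minAreaRect(np.c_[u,v].astype(np.float32)))
P=np.array([ray((a,b),K,T,.02)[:2] for a,b in zip(u,v)],np.float32)
r=cv2.minAreaRect(P); print(r, cv2.boxPoints(r))
cv2.imwrite('pics/crop.png',cv2.resize(f['img'][225:335,340:480],None,fx=5,fy=5,interpolation=cv2.INTER_CUBIC))
z=f['z_map']; 
for uv in [(459,257),(447,315),(361,264),(418,303),(404,274)]:
    zz=z[uv[1],uv[0]]; p=T@np.r_[np.linalg.solve(K,[uv[0],uv[1],1.])*zz,1]; print(uv,p.round(4))
E
```

```text
shoe+x [ 0.5464 -0.3695  0.024 ]
shoe-x [ 0.4082 -0.3391  0.024 ]
hub [ 0.5032 -0.2357  0.023 ]
grip [ 0.524  -0.1339  0.018 ]
foot [ 0.4339 -0.2661  0.04  ]
[[     0      0    640    480 303024]
 [   354    235    113     88   4176]] [[318.26180435 239.00703905]
 [409.34746169 275.27083333]]
((408.09686279296875, 276.6886901855469), (106.0449447631836, 72.3846206665039), 11.113040924072266)
((0.5023651719093323, -0.24714337289333344), (0.2533932626247406, 0.1744825541973114), 78.14814758300781) [[ 0.39096254 -0.3532213 ]
 [ 0.56172544 -0.38905683]
 [ 0.6137678  -0.14106545]
 [ 0.4430049  -0.10522991]]
(459, 257) [ 0.5477 -0.3684  0.0237  1.    ]
(447, 315) [ 0.4081 -0.3374  0.026   1.    ]
(361, 264) [ 0.5247 -0.1323  0.022   1.    ]
(418, 303) [ 0.4337 -0.2656  0.0427  1.    ]
(404, 274) [ 5.054e-01 -2.393e-01  8.000e-04  1.000e+00]
```

View pics/crop.png

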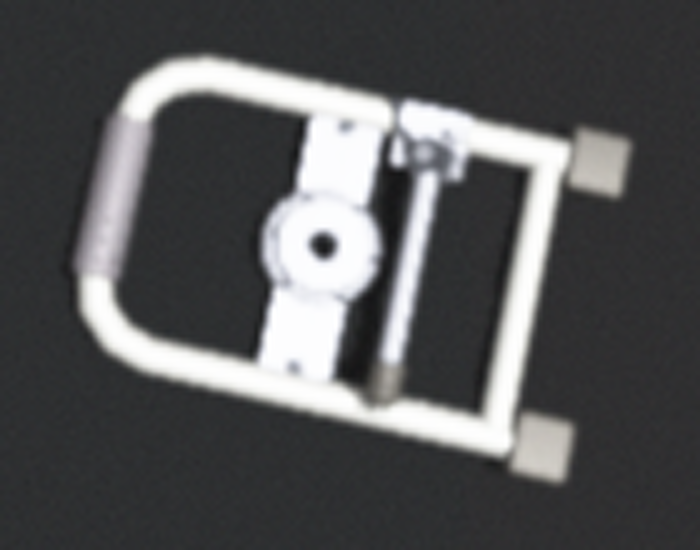

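The bare stand's x-axis is at about 78° in the world and its origin is near (0.502, -0.246). The tool's y-axis is already within about 4° of that. I'll close the fingers and travel over, then push the kickstand foot along its arc.

```bash
cat >> h.py <<'E'
from bench import env, grab_frame
XS=np.array([.205,.979,0]); XS/=np.linalg.norm(XS); YS=np.array([-XS[1],XS[0],0]); ZS=np.array([0,0,1.])
O=np.array([.502,-.2465,0.])
RD=np.c_[YS,XS,-ZS]              # tool down, closing along stand x
def loc(x,y,z): return O+(x*XS+y*YS+z*ZS)/1000
def rows(targets):               # list of (pos, R)
    o=env.get_obs(); p=np.array(o['position']); R0=R.from_quat(o['orientation']).as_matrix()
    for P,Rt in targets:
        print(np.round(np.degrees(R.from_matrix(R0.T@Rt).as_rotvec()),1), np.round(R0.T@(P-p),4))
    with open('log.txt','a') as g: g.write(repr((list(o['q']),list(p),list(o['orientation'])))+'\n')
    print('t',o['time'],'p',p.round(4),'F',np.round(o['wrist_force'],1),'w',round(float(o['grip_width']),4))
E
python3 - <<'E'
from h import *
rows([(np.array([.55,.2,.24]),RD),(loc(-4,48,150),RD),(loc(-4,48,47),RD)])
E
```

```text
[-0.1  0.  -4.3] [-0.4726 -0.3046  0.0009]
[-0.1  0.  -4.3] [-0.5031 -0.7543  0.0916]
[-0.1  0.  -4.3] [-0.5031 -0.7541  0.1946]
t 0.15 p [0.1807 0.624  0.2404] F [ 0.7  0.4 -0.2] w 0.0868
```

>>> arm_command:
  plan:
    - [0, 0, -1, -0.05, -0.03, 0, 0]
    - [0, 0, -2, -0.1, -0.06, 0, 0]
    - [0, 0, -3, -0.15, -0.095, 0, 0]
    - [0, 0, -4, -0.2, -0.13, 0, 0]
    - [0, 0, -4.3, -0.25, -0.165, 0, 0]
    - [0, 0, -4.3, -0.3, -0.2, 0, 0]
    - [0, 0, -4.3, -0.35, -0.23, 0, 0]
    - [0, 0, -4.3, -0.4, -0.265, 0, 0]

```text
time: 1.15
position: [0.4922, 0.2573, 0.2412]
orientation: [0.103, 0.995, 0.0, 0.0]
wrist_force: [0.4, 0.2, -0.3]
grip_width: 0.0148
finger_force: 0.0
```

```bash
python3 - <<'E'
from h import *
rows([(loc(-4,48,150),RD),(loc(-4,48,47),RD)])
E
```

```text
[0. 0. 0.] [-0.0647 -0.4951  0.091 ]
[0. 0. 0.] [-0.0647 -0.4952  0.194 ]
t 1.15 p [0.4922 0.2573 0.2412] F [ 0.4  0.2 -0.3] w 0.0148
```

>>> arm_command:
  plan:
    - [0, 0, 0, -0.01, -0.062, 0, 0]
    - [0, 0, 0, -0.02, -0.123, 0, 0]
    - [0, 0, 0, -0.03, -0.184, 0, 0]
    - [0, 0, 0, -0.04, -0.245, 0.01, 0]
    - [0, 0, 0, -0.045, -0.306, 0.025, 0]
    - [0, 0, 0, -0.055, -0.367, 0.04, 0]
    - [0, 0, 0, -0.06, -0.43, 0.055, 0]
    - [0, 0, 0, -0.065, -0.488, 0.07, 0]

```text
time: 2.15
position: [0.4546, -0.2323, 0.1715]
orientation: [0.103, 0.995, 0.0, 0.001]
wrist_force: [2.1, 0.9, -1.1]
grip_width: 0.0002
finger_force: 0.0
```

```bash
python3 - <<'E'
from h import *
o=env.get_obs(); f=grab_frame("wrist"); np.savez('w0.npz',**f); K=f['mtx']
cv2.imwrite('pics/w0.png',f['img'])
rows([(loc(-4,48,47),RD)])
Tt=np.eye(4); Tt[:3,:3]=R.from_quat(o['orientation']).as_matrix(); Tt[:3,3]=o['position']
T=Tt@f['tool_from_camera']; np.save('w0T.npy',T)
for n,p in [('foot',loc(-30,63,43)),('piv',loc(-30,-52,39)),('hub',loc(10,0,23)),('grip',loc(113,0,24)),('shoe',loc(-113,70,24))]:
    c=np.linalg.inv(T)@np.r_[p,1]; print(n,(K@c[:3]/c[2]).round(1))
E
```

```text
[-0.4 -0.  -0.6] [-0.0034  0.0024  0.1231]
t 2.2 p [ 0.4506 -0.2415  0.1701] F [-3.1 -5.6  0.1] w 0.0004
foot [272.8 217.7   1. ]
piv [277.9 366.1   1. ]
hub [330.6 293.9   1. ]
grip [465.9 294.4   1. ]
shoe [160.2 203.1   1. ]
```

View pics/w0.png

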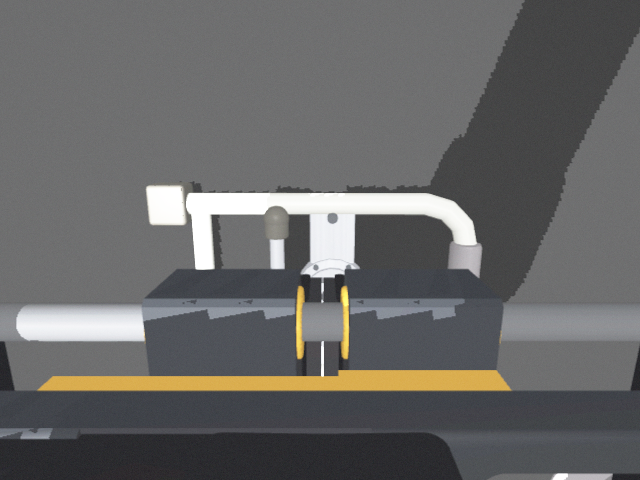

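The wrist view shows the kickstand foot at (277,222), where my model predicted (273,218), and the shoe at (166,204). The stand estimate holds to within a few mm. I'll descend partway and recheck.

>>> arm_command:
  plan:
    - [0, 0, 0, 0, 0, 0.03, 0]
    - [0, 0, 0, 0, 0, 0.06, 0]
    - [0, 0, 0, 0, 0, 0.08, 0]
    - [0, 0, 0, 0, 0, 0.08, 0]
    - [0, 0, 0, 0, 0, 0.08, 0]

```text
time: 2.82
position: [0.4555, -0.2307, 0.0925]
orientation: [0.103, 0.995, -0.0, 0.0]
wrist_force: [0.5, -1.0, 0.4]
grip_width: 0.0004
finger_force: 0.0
```

```bash
python3 - <<'E'
from h import *
rows([(loc(2,48,47),RD)])
E
```

```text
[-0.   0.1 -0. ] [-0.0007 -0.0039  0.0455]
t 2.825 p [ 0.4555 -0.2307  0.0925] F [ 0.5 -1.   0.4] w 0.0004
```

>>> arm_command:
  plan:
    - [0, 0, 0, 0, -0.004, 0.02, 0]
    - [0, 0, 0, -0.001, -0.004, 0.035, 0]
    - [0, 0, 0, -0.001, -0.004, 0.0455, 0]
    - [0, 0, 0, -0.001, -0.004, 0.0455, 0]
    - [0, 0, 0, -0.001, -0.008, 0.0455, 0]
    - [0, 0, 0, -0.001, -0.012, 0.0455, 0]
    - [0, 0, 0, -0.001, -0.012, 0.0455, 0]

```text
time: 3.7
position: [0.4536, -0.2432, 0.0466]
orientation: [0.104, 0.995, -0.0, 0.0]
wrist_force: [-0.3, 0.6, 0.1]
grip_width: 0.0006
finger_force: 0.0
```

```bash
python3 - <<'E'
from h import *
rows([(loc(-10,48,47),RD)])
E
```

```text
[-0.   0.  -0.1] [-0.     -0.0033 -0.0004]
t 3.7 p [ 0.4536 -0.2432  0.0466] F [-0.3  0.6  0.1] w 0.0006
```

>>> arm_command:
  plan:
    - [0, 0, 0, 0, -0.008, -0.004, 0]
    - [0, 0, 0, -0.002, -0.018, -0.0126, 0]
    - [0, 0, 0, -0.0075, -0.032, -0.0247, 0]
    - [0, 0, 0, -0.0165, -0.045, -0.036, 0]
    - [0, 0, 0, -0.029, -0.056, -0.0456, 0]
    - [0, 0, 0, -0.04, -0.064, -0.052, 0]
    - [0, 0, 0, -0.046, -0.07, -0.056, 0]
    - [0, 0, 0, -0.046, -0.075, -0.058, 0]

```text
time: 4.7
position: [0.4833, -0.3268, 0.1048]
orientation: [0.103, 0.995, -0.001, 0.0]
wrist_force: [0.4, -0.5, 0.2]
grip_width: 0.0006
finger_force: 0.0
```

```bash
python3 - <<'E'
from h import *
rows([(loc(-10,48,47),RD)])
f=grab_frame('scene'); cv2.imwrite('pics/s1.png',cv2.resize(f['img'][130:280,150:350],None,fx=4,fy=4))
E
```

```text
[-0.1  0.  -0. ] [0.0463 0.0724 0.0577]
t 4.7 p [ 0.4833 -0.3268  0.1048] F [ 0.4 -0.5  0.2] w 0.0006
```

View pics/s1.png

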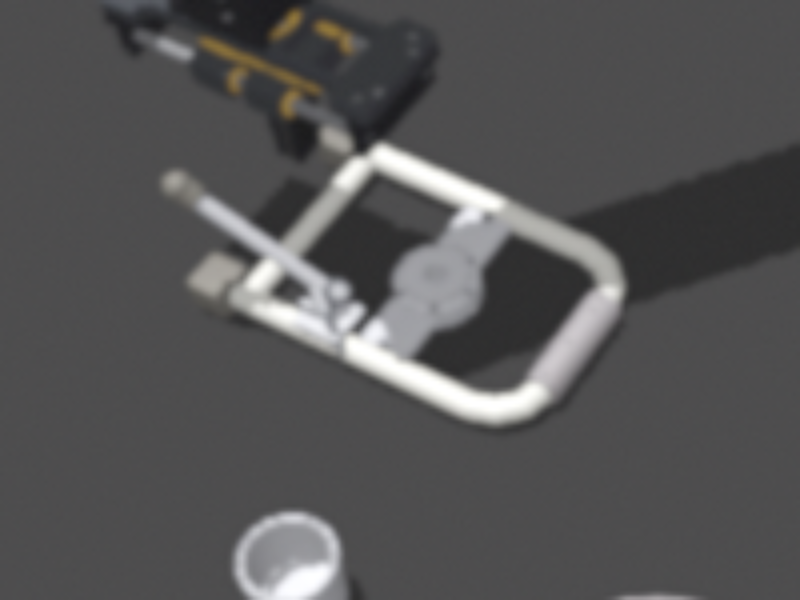

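The crop shows the kickstand swung down over centre to its stop, with the foot at (175,185) pointing past the shoes. The frame hasn't moved visibly. Next I go above the grip.

>>> arm_command:
  plan:
    - [0, 0, 0, 0, 0.01, -0.04, 0.02]
    - [0, 0, 0, 0, 0.05, -0.06, 0.06]
    - [0, 0, 0, 0, 0.1, -0.06, 0.06]
    - [0, 0, 0, 0, 0.15, -0.05, 0.06]
    - [0, 0, 0, 0, 0.18, -0.03, 0.06]
    - [0, 0, 0, 0, 0.195, -0.02, 0.06]
    - [0, 0, 0, 0, 0.195, -0.02, 0.06]
    - [0, 0, 0, 0, 0.195, -0.02, 0.06]

```text
time: 5.75
position: [0.5231, -0.1367, 0.1248]
orientation: [0.104, 0.995, -0.001, 0.0]
wrist_force: [0.1, -0.4, -0.2]
grip_width: 0.0591
finger_force: 0.0
```

```bash
python3 - <<'E'
from h import *
rows([(loc(113,0,21),RD)])
f=grab_frame('top'); np.savez('top1.npz',**f)
o=env.get_obs(); f=grab_frame("wrist"); K=f['mtx']
cv2.imwrite('pics/w1.png',f['img'])
Tt=np.eye(4); Tt[:3,:3]=R.from_quat(o['orientation']).as_matrix(); Tt[:3,3]=o['position']
T=Tt@f['tool_from_camera']; np.savez('w1.npz',T=T,mtx=K,img=f['img'])
for n,p in [('gripend+y in/out',loc(101,40,14)),('',loc(125,40,14)),('hub',loc(10,0,23)),('hub+y',loc(10,28,23)),('shoe',loc(-113,70,24))]:
    c=np.linalg.inv(T)@np.r_[p,1]; print(n,(K@c[:3]/c[2]).round(1))
E
```

```text
[-0.1  0.1 -0.2] [-0.0018  0.0013  0.1038]
t 5.75 p [ 0.5231 -0.1367  0.1248] F [ 0.1 -0.4 -0.2] w 0.0591
gripend+y in/out [306.1 184.3   1. ]
 [344.7 184.2   1. ]
hub [160.7 250.6   1. ]
hub+y [156.  206.2   1. ]
shoe [-63.8 135.4   1. ]
```

View pics/w1.png

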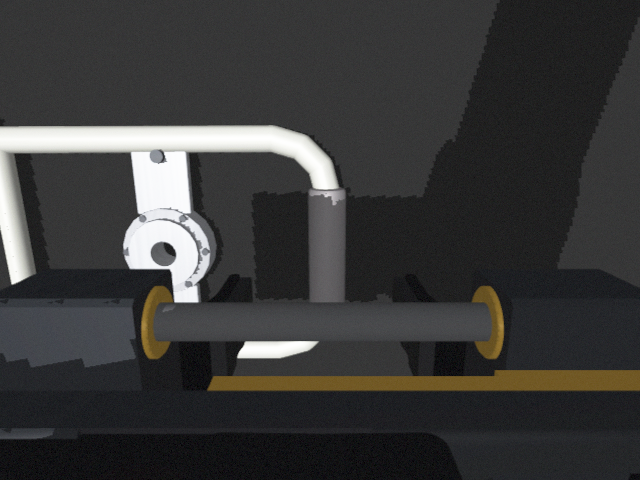

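The sleeve spans u 308–345 with its end at v≈190, against a predicted 306–345 and 184. So I'm aligned across the bar to about 1 mm. Before gripping, I'll fit a simple arm model from the logged joints to see whether the end pose is reachable.

```bash
cat > kin.py <<'E'
import numpy as np, itertools, ast
from scipy.spatial.transform import Rotation as R
D=[tuple(map(np.array,ast.literal_eval(l.replace('np.float64','')))) for l in open('log.txt')]
def chain(q,s):
    out=[];M=np.eye(3)
    for i,ax in enumerate('zyzyzyz'):
        M=M@R.from_euler(ax,s[i]*q[i]).as_matrix(); out.append(M)
    return out
def fit():
    best=[]
    for s in itertools.product([1,-1],repeat=7):
        if s[1]<0: continue
        A=[];b=[]; Q=[]
        for q,p,o in D:
            C=chain(q,s)
            A.append(np.c_[[0,0,1],C[1][:,2],C[3][:,2],C[6][:,2],C[1][:,0]]); b.append(p)
            Q.append(C[6].T@R.from_quat(o).as_matrix())
        A=np.vstack(A);b=np.hstack(b); x=np.linalg.lstsq(A,b,rcond=1e-4)[0]
        Rm=R.from_matrix(Q); m=Rm.mean(); e=np.degrees((m.inv()*Rm).magnitude().max())
        best.append((np.abs(A@x-b).max(),e,s,x.round(4),np.degrees(m.as_rotvec()).round(1)))
    return sorted(best,key=lambda t:t[0]+t[1]/100)
if __name__=='__main__':
    for t in fit()[:4]: print(t)
    for d in D: print(d[0].round(3))
E
python3 kin.py
```

```text
(np.float64(0.026598669146220527), np.float64(4.623650876603223e-14), (-1, 1, -1, 1, -1, 1, -1), array([ 0.8928,  0.4698,  0.5469,  0.9869, -0.0303]), array([ 0., -0., 90.]))
(np.float64(0.026121150799749804), np.float64(16.58866725732044), (-1, 1, -1, 1, 1, 1, -1), array([-0.0951,  0.4813,  0.5455,  0.0111, -0.0307]), array([ -5.2, -12. ,  96.4]))
(np.float64(0.026326364802497115), np.float64(48.97499461199563), (-1, 1, -1, 1, 1, -1, 1), array([-0.0998,  0.4743,  0.5481,  0.0018, -0.0338]), array([ 97.8,  97.8, -38.1]))
(np.float64(0.26644563006004485), np.float64(28.336192678898566), (-1, 1, -1, -1, -1, -1, -1), array([-1.6701,  3.2512, -0.4672,  1.5403,  0.0236]), array([  2.9, -24.4,  88.8]))
[-1.275  0.322 -0.07   1.451  0.023  1.371 -0.057]
[-0.753  0.117  0.243  1.699 -0.029  1.328  0.861]
[-0.269  0.077  0.742  1.908 -0.049  1.177  1.845]
[-0.247  0.182  0.725  1.989 -0.142  1.019  1.909]
[-0.195  0.27   0.711  2.014 -0.219  0.932  1.993]
[-0.069  0.346  0.736  1.804 -0.259  1.089  2.122]
[-0.387  0.204  0.661  1.887 -0.139  1.096  1.689]
```

```bash
python3 - <<'E'
from kin import *
s=(-1,1,-1,1,-1,1,-1)
A=[];b=[]
for q,p,o in D:
    C=chain(q,s); A.append(np.c_[[0,0,1],C[0][:,1],C[1][:,2],C[2][:,0],C[2][:,1],C[3][:,2],C[3][:,0],C[4][:,1],C[5][:,0]]);b.append(p)
A=np.vstack(A);b=np.hstack(b)
print(np.linalg.svd(A)[1].round(3))
for rc in (1e-2,1e-3,1e-6):
    x,_,_,_=np.linalg.lstsq(A,b,rcond=rc); print(x.round(4),np.abs(A@x-b).max())
E
```

```text
[4.916 4.563 4.148 0.75  0.372 0.232 0.166 0.136 0.065]
[-0.1013 -0.014   0.4652  0.0019 -0.0135  0.5132 -0.0039  0.0007  0.0023] 0.0015226412593214167
[-0.1013 -0.014   0.4652  0.0019 -0.0135  0.5132 -0.0039  0.0007  0.0023] 0.0015226412593214167
[-0.1013 -0.014   0.4652  0.0019 -0.0135  0.5132 -0.0039  0.0007  0.0023] 0.0015226412593214167
```

The model fits to 1.5 mm. Only tool length against base height is still ambiguous, and a small tilt in hover will settle that.

>>> arm_command:
  plan:
    - [-9, 0, 0, 0, 0, -0.02, 0.06]
    - [-18, 0, 0, 0, 0, -0.02, 0.06]
    - [-25, 0, 0, 0, 0, -0.02, 0.06]
    - [-25, 0, 0, 0, 0, -0.02, 0.06]
    - [-25, 0, 0, 0, 0, -0.02, 0.06]

```text
time: 6.48
position: [0.5233, -0.1345, 0.1444]
orientation: [0.101, 0.971, 0.215, 0.022]
wrist_force: [-0.3, 0.6, 0.7]
grip_width: 0.0598
finger_force: 0.0
```

```bash
cat > ik.py <<'E'
from kin import *
from scipy.optimize import least_squares
s=(-1,1,-1,1,-1,1,-1)
def row(q):
    C=chain(q,s); return np.c_[[0,0,1],C[1][:,2],C[2][:,1],C[3][:,2],C[3][:,0],C[6][:,2]],C
A=np.vstack([row(q)[0] for q,p,o in D]);b=np.hstack([p for q,p,o in D])
X=np.linalg.lstsq(A,b,rcond=None)[0]; err=np.abs(A@X-b).max()
RZ=R.from_euler('z',90,degrees=True).as_matrix()
def fk(q): a,C=row(q); return a@X, C[6]@RZ
lo=np.array([-2.86,-.3,-1.38,.06,-1.56,.09,-2.69]);hi=np.array([2.86,2.09,1.24,2.45,4.7,2.05,2.69])
def ik(P,Rt,q0,w=.02):
    f=lambda q:(lambda p,M:np.r_[(p-P)*1e2,R.from_matrix(Rt.T@M).as_rotvec()*30,w*(q-q0)])(*fk(q))
    r=least_squares(f,np.clip(q0,lo+1e-3,hi-1e-3),bounds=(lo,hi)); p,M=fk(r.x)
    return r.x,np.linalg.norm(p-P),np.degrees(np.linalg.norm(R.from_matrix(Rt.T@M).as_rotvec()))
E
cat > t.py <<'E'
from h import *
rows([(loc(113,0,21),RD)])
from ik import *
print(X.round(4),err)
q0=D[-1][0]
# raise path: stand angle phi about front lower edge; tool lag = slip
for slip in (0,20,35,45):
    q=q0.copy()
    for phi in (0,15,30,45,60,75,90):
        c,s_=np.cos(np.radians(phi)),np.sin(np.radians(phi))
        u=c*XS+s_*ZS; n=-s_*XS+c*ZS
        P=loc(-125,0,0)+.238*u+.012*n
        tilt=max(0,phi-slip); Rt=RD@R.from_euler('x',-tilt,degrees=True).as_matrix()
        P=P-Rt[:,2]*.009
        q,e,a=ik(P,Rt,q); 
        if phi in(0,45,60,75,90): print(slip,phi,tilt,P.round(3),round(e,4),round(a,2),q.round(2), 'margin',np.minimum(q-lo,hi-q).min().round(2))
E
python3 t.py
```

```text
[24.9  0.  -0. ] [-0.002  -0.0529  0.1115]
t 6.475 p [ 0.5233 -0.1345  0.1444] F [-0.3  0.6  0.7] w 0.0598
[ 0.2352  0.4551 -0.0249  0.5123 -0.0255  0.3479] 0.002797898496711748
0 0 0 [ 0.525 -0.136  0.021] 0.0 0.0 [-0.43  0.38  0.73  1.97 -0.32  0.91  1.83] margin 0.48
0 45 45 [ 0.508 -0.219  0.183] 0.0 0.0 [ 0.26  0.5   0.64  1.65 -0.86  1.69  2.45] margin 0.24
0 60 60 [ 0.497 -0.27   0.217] 0.0 0.0 [ 0.49  0.67  0.57  1.49 -0.98  1.97  2.52] margin 0.08
0 75 75 [ 0.485 -0.328  0.235] 0.0 0.0 [ 0.96  0.78  0.03  1.31 -0.91  2.05  2.38] margin 0.0
0 90 90 [ 0.472 -0.389  0.238] 0.0 0.0 [ 1.36  1.07 -0.62  1.12 -0.72  2.05  2.08] margin 0.0
20 0 0 [ 0.525 -0.136  0.021] 0.0 0.0 [-0.43  0.38  0.73  1.97 -0.32  0.91  1.83] margin 0.48
20 45 25 [ 0.508 -0.216  0.185] 0.0 0.0 [-0.02  0.35  0.76  1.71 -0.61  1.45  2.26] margin 0.43
20 60 40 [ 0.497 -0.268  0.219] 0.0 0.0 [ 0.27  0.5   0.7   1.55 -0.8   1.75  2.44] margin 0.25
20 75 55 [ 0.485 -0.327  0.238] 0.0 0.0 [ 0.53  0.69  0.61  1.36 -0.94  2.02  2.51] margin 0.03
20 90 70 [ 0.472 -0.389  0.241] 0.0 0.0 [ 1.09  0.83 -0.12  1.15 -0.7
[... 278 characters left out ...]
61 -0.61  1.56  2.31] margin 0.38
35 75 40 [ 0.485 -0.326  0.24 ] 0.0 0.0 [ 0.38  0.57  0.7   1.42 -0.8   1.84  2.47] margin 0.21
35 90 55 [ 0.472 -0.388  0.243] 0.0 0.0 [ 0.72  0.74  0.45  1.21 -0.88  2.05  2.48] margin 0.0
45 0 0 [ 0.525 -0.136  0.021] 0.0 0.0 [-0.43  0.38  0.73  1.97 -0.32  0.91  1.83] margin 0.48
45 45 0 [ 0.509 -0.212  0.186] 0.0 0.0 [-0.4   0.2   0.84  1.79 -0.16  1.22  1.85] margin 0.4
45 60 15 [ 0.498 -0.265  0.221] 0.0 0.0 [-0.08  0.3   0.82  1.65 -0.45  1.44  2.19] margin 0.42
45 75 30 [ 0.486 -0.324  0.241] 0.0 0.0 [ 0.26  0.48  0.75  1.47 -0.68  1.71  2.42] margin 0.27
45 90 45 [ 0.473 -0.387  0.244] 0.0 0.0 [ 0.56  0.7   0.65  1.26 -0.85  1.98  2.52] margin 0.07
```

```bash
python3 - <<'E'
from h import *
rows([(loc(113,-3,z),RD) for z in (140,120,80,45,21)])
E
```

```text
[24.9  0.  -0. ] [-0.0051 -0.0028  0.0036]
[24.9  0.  -0. ] [-0.0051 -0.0112  0.0217]
[24.9  0.  -0. ] [-0.0051 -0.028   0.058 ]
[24.9  0.  -0. ] [-0.0051 -0.0428  0.0897]
[24.9  0.  -0. ] [-0.005  -0.0529  0.1115]
t 6.475 p [ 0.5233 -0.1345  0.1444] F [-0.3  0.6  0.7] w 0.0598
```

>>> arm_command:
  plan:
    - [9, 0, 0, -0.003, 0, 0, 0.06]
    - [17, 0, 0, -0.005, -0.003, 0.004, 0.06]
    - [25, 0, 0, -0.005, -0.011, 0.022, 0.06]
    - [25, 0, 0, -0.005, -0.028, 0.058, 0.06]
    - [25, 0, 0, -0.005, -0.043, 0.09, 0.06]
    - [25, 0, 0, -0.005, -0.053, 0.111, 0.06]
    - [25, 0, 0, -0.005, -0.053, 0.111, 0.06]

```text
time: 7.35
position: [0.5285, -0.1346, 0.021]
orientation: [0.101, 0.995, -0.0, 0.0]
wrist_force: [-0.4, 0.4, 0.5]
grip_width: 0.0601
finger_force: 0.0
```

```bash
python3 - <<'E'
from h import *
rows([(loc(113,-3,21),RD)])
E
```

```text
[-0.   0.   0.2] [ 0.     -0.0019 -0.    ]
t 7.35 p [ 0.5285 -0.1346  0.021 ] F [-0.4  0.4  0.5] w 0.0601
```

Close on the sleeve.

>>> arm_command:
  plan:
    - [0, 0, 0, 0, -0.001, 0, 0.03]
    - [0, 0, 0, 0, -0.001, 0, 0.015]
    - [0, 0, 0, 0, -0.001, 0, 0.01]
    - [0, 0, 0, 0, -0.001, 0, 0.01]
    - [0, 0, 0, 0, -0.001, 0, 0.01]
    - [0, 0, 0, 0, -0.001, 0, 0.01]

```text
time: 8.1
position: [0.5281, -0.136, 0.0214]
orientation: [0.103, 0.995, 0.001, 0.0]
wrist_force: [1.4, 6.1, 2.7]
grip_width: 0.0232
finger_force: 30.0
```

```bash
cat > path.py <<'E'
from h import *
import sys
# sleeve centre for stand angle phi -> TCP with tilt; args: phi:tilt ...
def tcp(phi,tilt,dz=0.,off=.009,piv=None):
    c,s=np.cos(np.radians(phi)),np.sin(np.radians(phi))
    piv=loc(-125,-3,0) if piv is None else piv
    Rt=RD@R.from_euler('x',-tilt,degrees=True).as_matrix()
    return piv+.238*(c*XS+s*ZS)+.012*(-s*XS+c*ZS)-Rt[:,2]*off+[0,0,dz], Rt
if __name__=='__main__':
    rows([tcp(*map(float,a.split(':'))) for a in sys.argv[1:]])
    print(np.round(env.get_obs()['moment'],2),env.get_obs()['finger_force'])
E
python3 path.py 0:0 6:0 12:0 18:0 24:0 30:0 35:0 40:0 
```

```text
[ 0.1 -0.   0. ] [-0.0001 -0.0005  0.0004]
[ 0.1 -0.   0. ] [-0.0001 -0.003  -0.0244]
[ 0.1 -0.   0. ] [-0.0001 -0.0081 -0.0488]
[ 0.1 -0.   0. ] [-0.0001 -0.0157 -0.0726]
[ 0.1 -0.   0. ] [-0.0001 -0.0258 -0.0954]
[ 0.1 -0.   0. ] [-1.000e-04 -3.810e-02 -1.171e-01]
[ 0.1 -0.   0. ] [-1.000e-04 -5.010e-02 -1.341e-01]
[ 0.1 -0.   0. ] [-1.000e-04 -6.360e-02 -1.499e-01]
t 8.1 p [ 0.5281 -0.136   0.0214] F [1.4 6.1 2.7] w 0.0232
[ 1.35 -0.07 -0.02] 30.0004443526268
```

Gripped: 23 mm opening, 30 N. I'll lift the first 24° with the tool held vertical, letting the sleeve turn in the pads.

>>> arm_command:
  plan:
    - [0, 0, 0, 0, -0.0015, -0.012, 0.01]
    - [0, 0, 0, 0, -0.003, -0.024, 0.01]
    - [0, 0, 0, 0, -0.0055, -0.036, 0.01]
    - [0, 0, 0, 0, -0.008, -0.049, 0.01]
    - [0, 0, 0, 0, -0.012, -0.061, 0.01]
    - [0, 0, 0, 0, -0.016, -0.073, 0.01]
    - [0, 0, 0, 0, -0.021, -0.084, 0.01]
    - [0, 0, 0, 0, -0.026, -0.095, 0.01]

```text
time: 9.1
position: [0.5223, -0.1633, 0.117]
orientation: [0.103, 0.995, 0.0, 0.0]
wrist_force: [0.6, 1.9, -5.5]
grip_width: 0.0232
finger_force: 30.0
```

```bash
python3 path.py 24:0 30:0 36:0 42:0; python3 - <<'E'
from h import *
f=grab_frame('scene'); np.savez('s2.npz',**f); cv2.imwrite('pics/s2.png',cv2.resize(f['img'][80:280,130:370],None,fx=3,fy=3))
E
```

```text
[ 0.  0. -0.] [-0.0002  0.002   0.0002]
[ 0.  0. -0.] [-0.0002 -0.0104 -0.0214]
[ 0.  0. -0.] [-0.0002 -0.025  -0.0416]
[ 0.  0. -0.] [-0.0002 -0.0417 -0.0602]
t 9.1 p [ 0.5223 -0.1633  0.117 ] F [ 0.6  1.9 -5.5] w 0.0232
[ 0.94 -0.13 -0.  ] 29.99543398618698
```

View pics/s2.png

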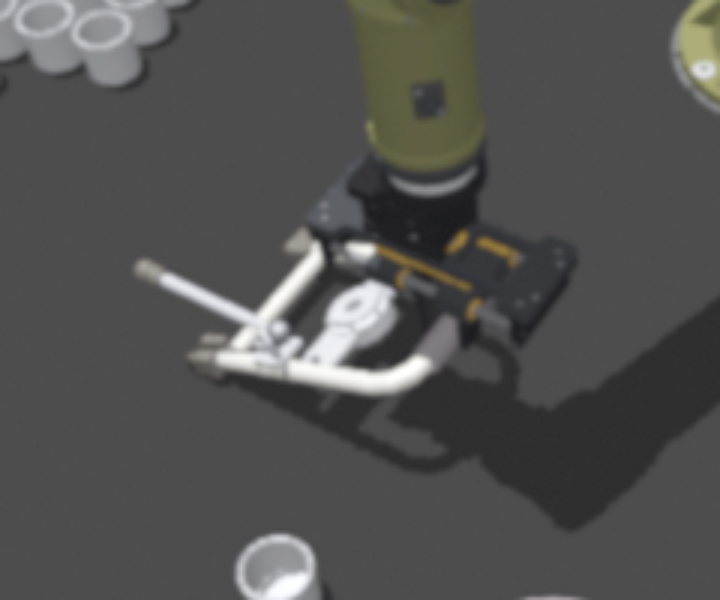

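The crop shows the frame pivoting on its shoes near (205,360), with the sleeve turning in the pads and the kickstand still at its stop. I continue to about 42° with the tool vertical.

>>> arm_command:
  plan:
    - [0, 0, 0, 0, -0.004, -0.011, 0.01]
    - [0, 0, 0, 0, -0.01, -0.022, 0.01]
    - [0, 0, 0, 0, -0.017, -0.032, 0.01]
    - [0, 0, 0, 0, -0.025, -0.042, 0.01]
    - [0, 0, 0, 0, -0.033, -0.051, 0.01]
    - [0, 0, 0, 0, -0.042, -0.06, 0.01]
    - [0, 0, 0, 0, -0.042, -0.06, 0.01]

```text
time: 10.02
position: [0.514, -0.2057, 0.1773]
orientation: [0.104, 0.995, -0.0, 0.001]
wrist_force: [0.8, 1.5, -4.1]
grip_width: 0.0232
finger_force: 30.0
```

```bash
python3 path.py 42:0 47:5 52:10 57:15 62:20 66:24 70:28
```

```text
[-0.   0.1 -0.1] [0.0004 0.0014 0.0002]
[-5.   0.1 -0.1] [ 0.0003 -0.0147 -0.0139]
[-10.    0.1  -0.1] [ 0.0003 -0.0319 -0.0265]
[-15.    0.1  -0.1] [ 0.0002 -0.0502 -0.0375]
[-20.    0.1  -0.1] [ 0.0001 -0.0694 -0.0469]
[-24.    0.1  -0.1] [ 0.0001 -0.0853 -0.0532]
[-28.    0.1  -0.1] [ 1.000e-04 -1.015e-01 -5.830e-02]
t 10.025 p [ 0.514  -0.2057  0.1773] F [ 0.8  1.5 -4.1] w 0.0232
[ 0.54 -0.22 -0.01] 29.99472588300705
```

>>> arm_command:
  plan:
    - [-4, 0, 0, 0, -0.012, -0.011, 0.01]
    - [-8, 0, 0, 0, -0.025, -0.022, 0.01]
    - [-12, 0, 0, 0, -0.039, -0.031, 0.01]
    - [-16, 0, 0, 0, -0.054, -0.039, 0.01]
    - [-20, 0, 0, 0, -0.069, -0.047, 0.01]
    - [-24, 0, 0, 0, -0.085, -0.053, 0.01]
    - [-28, 0, 0, 0, -0.1015, -0.058, 0.01]
    - [-28, 0, 0, 0, -0.1015, -0.058, 0.01]

```text
time: 11.02
position: [0.4934, -0.3039, 0.2383]
orientation: [0.1, 0.965, 0.243, 0.027]
wrist_force: [-0.2, 7.4, 13.2]
grip_width: 0.0232
finger_force: 30.0
```

```bash
python3 path.py 70:28 75:33 80:38 84:42 87:45 90:48; python3 - <<'E'
from h import *
f=grab_frame('scene'); np.savez('s3.npz',**f); cv2.imwrite('pics/s3.png',cv2.resize(f['img'][80:280,130:370],None,fx=3,fy=3))
E
```

```text
[0.3 0.2 0.1] [ 0.0004 -0.0023  0.0018]
[-4.7  0.2  0.1] [ 0.0003 -0.0183 -0.0124]
[-9.7  0.2  0.1] [ 0.0003 -0.0355 -0.025 ]
[-13.7   0.2   0.1] [ 0.0003 -0.05   -0.0341]
[-16.7   0.2   0.1] [ 0.0003 -0.0613 -0.0402]
[-19.7   0.2   0.1] [ 0.0003 -0.0728 -0.0457]
t 11.025 p [ 0.4934 -0.3039  0.2383] F [-0.2  7.4 13.2] w 0.0232
[ 2.41 -0.12  0.37] 30.02089351415634
```

View pics/s3.png

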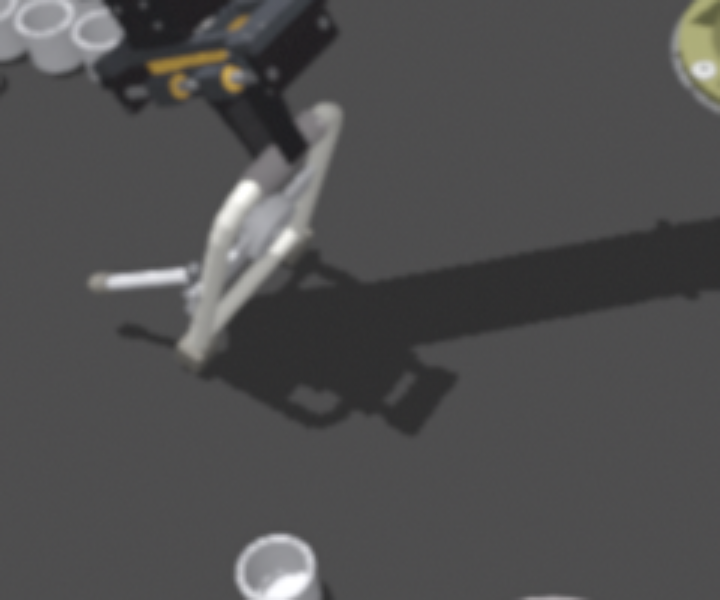

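The crop shows the frame at about 70° on its shoes with the kickstand out behind. The measured +13 N means I'm pressing down slightly along the frame, so I'll ride 3–4 mm higher.

```bash
python3 path.py 70:28:.0035 75:33:.0035 80:38:.0035 84:42:.0035 87:45:.0035
```

```text
[0.3 0.1 0.2] [ 0.0004 -0.0014 -0.0021]
[-4.7  0.1  0.2] [ 0.0004 -0.0174 -0.0162]
[-9.7  0.1  0.2] [ 0.0004 -0.0346 -0.0289]
[-13.7   0.1   0.2] [ 0.0004 -0.0491 -0.0379]
[-16.7   0.1   0.2] [ 0.0005 -0.0603 -0.044 ]
t 11.075 p [ 0.4936 -0.3029  0.238 ] F [-1.6  6.6 11.8] w 0.0232
[ 2.17 -0.01  0.32] 30.01228541135788
```

>>> arm_command:
  plan:
    - [0, 0, 0, 0, 0.001, -0.004, 0.01]
    - [-3, 0, 0, 0, -0.008, -0.013, 0.01]
    - [-5, 0, 0, 0, -0.015, -0.018, 0.01]
    - [-8, 0, 0, 0, -0.025, -0.026, 0.01]
    - [-10, 0, 0, 0, -0.032, -0.031, 0.01]
    - [-12, 0, 0, 0, -0.0395, -0.0355, 0.01]
    - [-14, 0, 0, 0, -0.047, -0.04, 0.01]
    - [-14, 0, 0, 0, -0.047, -0.04, 0.01]

```text
time: 12.08
position: [0.4805, -0.363, 0.2497]
orientation: [0.096, 0.928, 0.357, 0.038]
wrist_force: [-0.3, 3.2, 8.6]
grip_width: 0.0229
finger_force: 30.0
```

```bash
python3 path.py 84:42:.0035 87:45:.0035 90:48:.0035 90:48:0; python3 - <<'E'
from h import *
f=grab_frame('scene'); np.savez('s4.npz',**f); cv2.imwrite('pics/s4.png',cv2.resize(f['img'][80:280,130:370],None,fx=3,fy=3))
E
```

```text
[0.1 0.1 0.1] [-0.0001 -0.0008  0.0014]
[-2.9  0.1  0.1] [-0.0001 -0.0103 -0.0072]
[-5.9  0.1  0.1] [-0.0001 -0.0202 -0.0153]
[-5.9  0.1  0.1] [-0.0001 -0.0225 -0.0127]
t 12.075 p [ 0.4805 -0.363   0.2497] F [-0.3  3.2  8.6] w 0.0229
[ 1.36 -0.29  0.07] 30.003478825092316
```

View pics/s4.png

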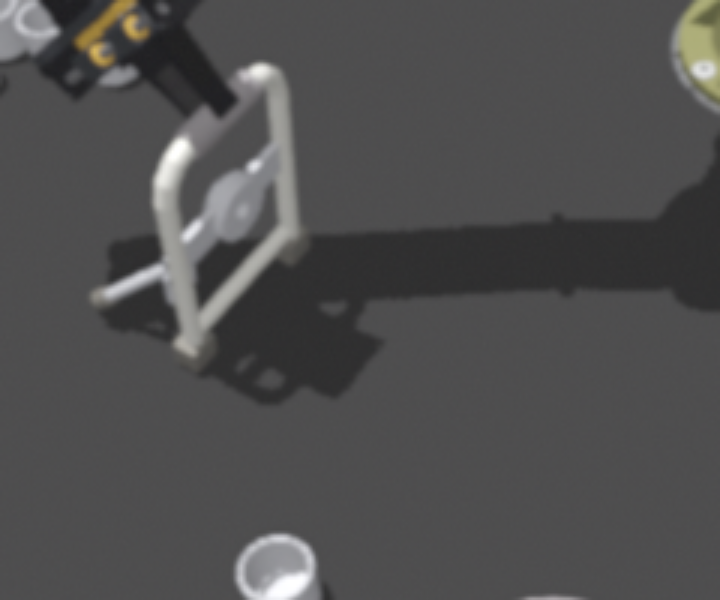

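The crop shows the frame almost upright, with the kickstand foot at (98,298) just above the bench and both shoes down. The TCP reads about 5 mm higher than expected, so the bar may sit nearer the fingertips than planned. I'll measure it with the wrist camera.

```bash
cat > bar.py <<'E'
from h import *
def bar(save=None):
    o=env.get_obs(); f=grab_frame('wrist'); K=f['mtx']; z=f['z_map']; T=f['tool_from_camera']
    if save: cv2.imwrite(save,f['img'])
    v,u=np.nonzero(z>0); zz=z[v,u]
    P=np.c_[(u-K[0,2])/K[0,0]*zz,(v-K[1,2])/K[1,1]*zz,zz]@T[:3,:3].T+T[:3,3]
    m=(P[:,0]>.014)&(P[:,0]<.034)&(np.abs(P[:,1])<.03)&(P[:,2]>-.02)&(P[:,2]<.04)
    Q=P[m]; print('n',m.sum())
    for lo in np.arange(-.02,.02,.004):
        k=(Q[:,1]>lo)&(Q[:,1]<lo+.004)
        if k.sum()>5: print(round(lo+.002,3),k.sum(),np.percentile(Q[k,2],[10,50,90]).round(4))
    # circle fit, radius 12 mm
    from scipy.optimize import least_squares
    r=least_squares(lambda c:np.hypot(Q[:,1]-c[0],Q[:,2]-c[1])-.012,[0,.01],loss='soft_l1',f_scale=.001)
    print('bar centre y,z in tool',r.x.round(4), 'med res',np.median(np.abs(r.fun)).round(4))
    Tt=np.eye(4); Tt[:3,:3]=R.from_quat(o['orientation']).as_matrix(); Tt[:3,3]=o['position']
    print('world',(Tt@np.r_[0,r.x,1])[:3].round(4))
bar('pics/w4.png')
E
python3 bar.py
```

```text
n 2871
-0.014 59 [0.0124 0.0134 0.0176]
-0.01 464 [0.0077 0.0098 0.0121]
-0.006 500 [0.0059 0.0069 0.008 ]
-0.002 555 [0.0049 0.0057 0.0065]
0.002 500 [0.0054 0.0061 0.0069]
0.006 505 [0.0069 0.0082 0.0097]
0.01 288 [0.01   0.0123 0.0148]
bar centre y,z in tool [-0.0011  0.0177] med res 0.0003
world [ 0.4829 -0.3519  0.2357]
```

The bar centre sits 17.7 mm ahead of the TCP, close to the fingertips (19 mm). The grip is shallow. I'll gently finish to upright, where the frame stands on shoes and kickstand. Then I'll crack the fingers a couple of mm, keeping the bar caged, and slide them deeper.

```bash
cat > mv.py <<'E'
from h import *
import sys
# args: bar_y bar_z  then steps dx:dz:dtilt:depth  (bar shift along XS mm, up mm, extra tilt deg, new bar depth mm)
by,bz=float(sys.argv[1])/1e3,float(sys.argv[2])/1e3
o=env.get_obs(); p=np.array(o['position']); M=R.from_quat(o['orientation']).as_matrix()
B=p+M@[0,by,bz]; T=[]
for a in sys.argv[3:]:
    dx,dz,t,d=map(float,a.split(':')); Rt=M@R.from_euler('x',-t,degrees=True).as_matrix()
    T.append((B+(dx*XS+dz*ZS)/1e3-Rt@[0,by,d/1e3],Rt))
rows(T); print(o['q'].round(2), np.round(o['moment'],2))
E
python3 mv.py -1.1 17.7 -5:0.5:1:17.7 -10:1:2.5:17.7 -15:1:3.5:17.7 -20:1:5:17.7 -25:1:6:17.7
```

```text
[-1.  0.  0.] [ 0.     -0.0037 -0.0037]
[-2.5 -0.  -0. ] [ 0.     -0.0075 -0.0075]
[-3.5  0.  -0. ] [ 0.     -0.0115 -0.0108]
[-5. -0. -0.] [ 0.     -0.0157 -0.0142]
[-6.  0. -0.] [ 0.     -0.0197 -0.0175]
t 12.175 p [ 0.4807 -0.3624  0.2496] F [1.4 3.1 7.6] w 0.0229
[ 0.45  0.62  0.71  1.33 -0.83  1.93  2.49] [ 1.14 -0.18  0.15]
```

>>> arm_command:
  plan:
    - [-1, 0, 0, 0, -0.004, -0.0037, 0.01]
    - [-2.5, 0, 0, 0, -0.0075, -0.0075, 0.01]
    - [-3.5, 0, 0, 0, -0.0115, -0.0108, 0.01]
    - [-5, 0, 0, 0, -0.0157, -0.0142, 0.01]
    - [-6, 0, 0, 0, -0.0197, -0.0175, 0.01]
    - [-6, 0, 0, 0, -0.0197, -0.0175, 0.01]

```text
time: 12.92
position: [0.4752, -0.3887, 0.2497]
orientation: [0.093, 0.909, 0.405, 0.043]
wrist_force: [0.4, 0.8, 8.4]
grip_width: 0.0233
finger_force: 30.0
```

```bash
python3 bar.py; python3 mv.py -1.1 17.7 -5:0:1:17.7; python3 - <<'E'
from h import *
f=grab_frame('scene'); np.savez('s5.npz',**f); K,T,z=f['mtx'],f['T'],f['z_map']
cv2.imwrite('pics/s5.png',cv2.resize(f['img'][80:280,130:370],None,fx=3,fy=3))
v,u=np.mgrid[80:280,130:370]; zz=z[80:280,130:370]; k=zz>0; u,v,zz=u[k],v[k],zz[k]
P=np.c_[(u-K[0,2])/K[0,0]*zz,(v-K[1,2])/K[1,1]*zz,zz]@T[:3,:3].T+T[:3,3]
L=np.c_[(P-O)@XS,(P-O)@YS,P[:,2]]*1e3
# side tubes (front surface) by height, local x; y near +-70
for s in(-1,1):
    for h in range(40,200,30):
        m=(abs(L[:,1]-s*70)<9)&(abs(L[:,2]-h)<10)&(L[:,0]>-190)&(L[:,0]<-60)
        if m.sum()>4: print(s,h,m.sum(),np.percentile(L[m,0],[10,50,90]).round(1))
m=(L[:,1]<-60)&(L[:,0]<-200)&(L[:,0]>-290)&(L[:,2]>8)&(L[:,2]<60); 
if m.sum(): print('foot',m.sum(),np.median(L[m],0).round(1),L[m].min(0).round(1),L[m].max(0).round(1))
E
```

```text
n 2867
-0.014 63 [0.0124 0.0134 0.0174]
-0.01 459 [0.0076 0.0097 0.0119]
-0.006 495 [0.0057 0.0068 0.0079]
-0.002 554 [0.0048 0.0055 0.0063]
0.002 503 [0.0051 0.0059 0.0067]
0.006 509 [0.0067 0.0081 0.0093]
0.01 284 [0.0099 0.0123 0.0147]
bar centre y,z in tool [-0.0011  0.0175] med res 0.0003
world [ 0.4777 -0.3767  0.2372]
[-1. -0. -0.] [ 0.     -0.0037 -0.0037]
t 12.975 p [ 0.4752 -0.3885  0.2498] F [1.3 1.1 9.2] w 0.023
[ 0.57  0.7   0.63  1.24 -0.88  2.02  2.5 ] [ 1.23 -0.32 -0.05]
-1 40 30 [-138.7 -135.  -133.1]
-1 70 32 [-184.8 -135.2 -132.1]
-1 100 25 [-161.2 -131.6 -130.4]
-1 130 30 [-134.9 -130.7 -129.5]
-1 160 26 [-131.8 -129.  -127.5]
-1 190 26 [-129.1 -127.6 -126.2]
1 40 16 [-139.5 -135.4 -134. ]
1 70 14 [-135.1 -132.9 -132.1]
1 100 19 [-136.8 -131.9 -130. ]
1 130 23 [-134.  -130.7 -129.3]
1 160 19 [-132. -129. -127.]
1 190 25 [-131.7 -128.1 -126.5]
foot 73 [-228.5  -76.6   30.7] [-246.3  -85.8   12.9] [-202.   -65.7   59.8]
```

View pics/s5.png

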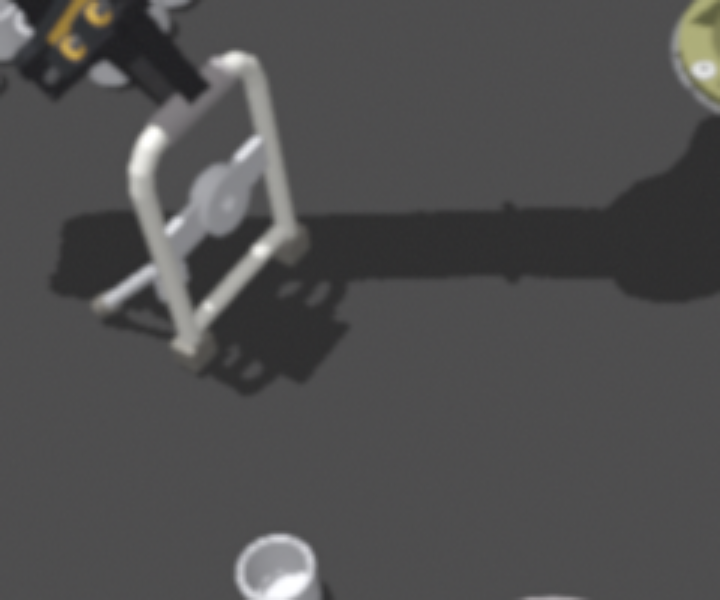

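The frame still leans about 2.8° forward: the tubes run from x −135 at 40 mm height to −128 at 190 mm. The kickstand foot at (100,305) is almost down. I'll shift the bar 11 mm rearward without more tilt.

>>> arm_command:
  plan:
    - [0, 0, 0, 0, -0.002, -0.002, 0.01]
    - [0, 0, 0, 0, -0.004, -0.004, 0.01]
    - [0, 0, 0, 0, -0.006, -0.0065, 0.01]
    - [0, 0, 0, 0, -0.0075, -0.0083, 0.01]
    - [0, 0, 0, 0, -0.0075, -0.0083, 0.01]

```text
time: 13.65
position: [0.4729, -0.3992, 0.2499]
orientation: [0.093, 0.909, 0.405, 0.043]
wrist_force: [1.1, 1.4, 8.7]
grip_width: 0.0228
finger_force: 30.0
```

```bash
cat > lean.py <<'E'
from h import *
f=grab_frame('scene'); K,T,z=f['mtx'],f['T'],f['z_map']
v,u=np.mgrid[80:280,130:370]; zz=z[80:280,130:370]; k=zz>0; u,v,zz=u[k],v[k],zz[k]
P=np.c_[(u-K[0,2])/K[0,0]*zz,(v-K[1,2])/K[1,1]*zz,zz]@T[:3,:3].T+T[:3,3]
L=np.c_[(P-O)@XS,(P-O)@YS,P[:,2]]*1e3
for s in(-1,1):
    h=np.arange(40,195,15); X=[np.median(L[(abs(L[:,1]-s*70)<9)&(abs(L[:,2]-a)<7)&(L[:,0]>-160)&(L[:,0]<-90),0]) for a in h]
    g=np.polyfit(h,X,1); print('side',s,'forward lean deg',np.degrees(np.arctan(g[0])).round(2),'x@115',np.polyval(g,115).round(1))
m=(L[:,1]<-60)&(L[:,0]<-225)&(L[:,0]>-290)&(L[:,2]>8)&(L[:,2]<60)
print('foot',m.sum(),L[m].min(0).round(1),L[m].max(0).round(1))
E
python3 lean.py; python3 bar.py|tail -2; python3 mv.py -1.1 17.6 0:0:0:17.6
```

```text
side -1 forward lean deg 0.27 x@115 -136.0
side 1 forward lean deg -0.06 x@115 -136.5
foot 42 [-244.   -85.6    9.2] [-225.2  -71.6   33.6]
bar centre y,z in tool [-0.0011  0.0181] med res 0.0003
world [ 0.4756 -0.3867  0.237 ]
[0. 0. 0.] [0. 0. 0.]
t 13.75 p [ 0.473  -0.3991  0.2499] F [0.5 1.6 8.2] w 0.0228
[ 0.6   0.71  0.61  1.21 -0.87  2.03  2.5 ] [ 1.23 -0.25 -0.13]
```

Upright within about 0.3°. I'll relieve the downward press and crack the fingers to a 27 mm cage.

>>> arm_command:
  plan:
    - [0, 0, 0, 0, 0.0007, -0.0006, 0.01]
    - [0, 0, 0, 0, 0.0007, -0.0006, 0.01]
    - [0, 0, 0, 0, 0.0007, -0.0006, 0.027]
    - [0, 0, 0, 0, 0.0007, -0.0006, 0.027]
    - [0, 0, 0, 0, 0.0007, -0.0006, 0.027]

```text
time: 14.38
position: [0.4725, -0.3997, 0.2476]
orientation: [0.095, 0.909, 0.404, 0.042]
wrist_force: [-0.5, 0.8, -0.1]
grip_width: 0.0265
finger_force: 0.0
```

```bash
python3 lean.py; python3 bar.py|tail -2; python3 mv.py -1.1 18 0:0:0:18
```

```text
side -1 forward lean deg -0.23 x@115 -137.1
side 1 forward lean deg 0.16 x@115 -137.5
foot 41 [-245.4  -85.3    9.1] [-225.2  -70.5   34.1]
bar centre y,z in tool [-0.      0.0161] med res 0.0003
world [ 0.475  -0.3878  0.2369]
[0. 0. 0.] [0. 0. 0.]
t 14.475 p [ 0.4726 -0.3995  0.2477] F [-0.1  0.5 -0.6] w 0.0266
[ 0.6   0.72  0.61  1.22 -0.87  2.02  2.5 ] [-0.88  0.19 -0.04]
```

Standing freely with zero contact force, and the bar is centred between the fingers. Slide 13 mm deeper and close.

>>> arm_command:
  plan:
    - [0, 0, 0, 0, 0, 0.003, 0.028]
    - [0, 0, 0, 0, 0, 0.007, 0.028]
    - [0, 0, 0, 0, 0, 0.011, 0.028]
    - [0, 0, 0, 0, 0, 0.013, 0.028]
    - [0, 0, 0, 0, 0, 0.013, 0.028]
    - [0, 0, 0, 0, 0, 0.013, 0.028]

```text
time: 15.22
position: [0.4747, -0.3899, 0.2395]
orientation: [0.094, 0.909, 0.405, 0.042]
wrist_force: [-0.2, 0.6, -0.2]
grip_width: 0.0278
finger_force: 0.0
```

```bash
python3 lean.py; python3 bar.py|tail -2; python3 mv.py 0 3 0:0:0:3
```

```text
side -1 forward lean deg 0.25 x@115 -136.7
side 1 forward lean deg 0.03 x@115 -137.0
foot 41 [-246.5  -84.     9.7] [-225.1  -71.7   33.6]
bar centre y,z in tool [-0.0004  0.0035] med res 0.0003
world [ 0.4752 -0.3877  0.2369]
[0. 0. 0.] [0. 0. 0.]
t 15.325 p [ 0.4747 -0.39    0.2395] F [-0.7 -0.   0.4] w 0.0281
[ 0.59  0.71  0.61  1.25 -0.87  2.    2.51] [-0.87  0.16  0.02]
```

>>> arm_command:
  plan:
    - [0, 0, 0, 0, 0, 0, 0.02]
    - [0, 0, 0, 0, 0, 0, 0.01]
    - [0, 0, 0, 0, 0, 0, 0.01]
    - [0, 0, 0, 0, 0, 0, 0.01]
    - [0, 0, 0, 0, 0, 0, 0.01]
    - [0, 0, 0, 0, 0, 0, 0.01]

```text
time: 16.08
position: [0.4748, -0.3897, 0.2399]
orientation: [0.094, 0.909, 0.405, 0.042]
wrist_force: [-1.1, 0.3, 4.8]
grip_width: 0.0233
finger_force: 30.0
```

```bash
python3 lean.py; python3 bar.py|tail -2; python3 mv.py 0 3 0:0:0:3; python3 - <<'E'
from h import *
o=env.get_obs(); print(o['finger_force'],o['joint_velocities'].round(3))
f=grab_frame('scene'); cv2.imwrite('pics/s9.png',f['img'])
E
```

```text
side -1 forward lean deg -0.16 x@115 -136.8
side 1 forward lean deg -0.33 x@115 -137.4
foot 40 [-244.7  -84.9    8. ] [-225.6  -70.8   31.1]
bar centre y,z in tool [-0.0013  0.0031] med res 0.0003
world [ 0.475  -0.3883  0.2369]
[0. 0. 0.] [0. 0. 0.]
t 16.175 p [ 0.4747 -0.3897  0.2399] F [-1.1  0.6  5.5] w 0.0232
[ 0.59  0.71  0.61  1.25 -0.87  2.    2.51] [0.04 0.04 0.08]
30.000414848327637 [ 0.    -0.001 -0.001 -0.001 -0.001  0.001 -0.001]
```

View pics/s9.png

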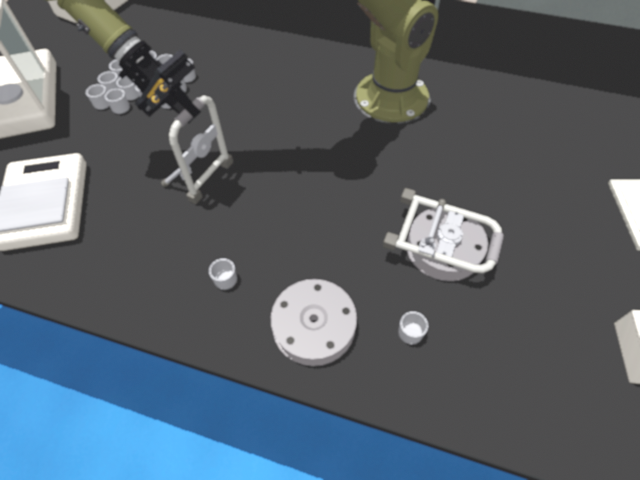

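The full scene shows the frame upright at (200,150) on its shoes and kickstand, with the handle gripped deep at 30 N. It sits lightly pressed on the bench and still, and the drum, tins and other stand are where they were. Handing in.

```bash
python3 -c "
from bench import env
print(env.sign_off())"
```

```text
the job is handed in; nothing more can be done
None
```

The kickstand is snapped to its stop, and the bare-hub stand is upright within about 0.3° on its shoes and kickstand, held still by the grip sleeve at 30 N; while it stood upright I briefly opened the fingers 3–4 mm to regrip deeper, and the drum, tins and other stand were not touched.

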